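Roll the mallet head up the gutter to its stop

ROBOT

A 6-joint arm with a two-finger parallel gripper is mounted at the origin on the work surface. World frame = base frame: x ahead of the robot, y to its left, z up, the work surface at z = 0. Lengths are in m, angles in rad, forces in N, time in s.
With the tool pointing down it reaches from about 0.325 to 0.775 m from the base axis. Payload 5.5 kg.
Tool frame: the origin (TCP) lies on the centre line of the jaws, within the pads' length; the fingertips stand 22 mm ahead of it and the grasp point (between the pads) lies 3 mm ahead of it (bot.tcp_to_tips is the distance from the TCP to the fingertips, in m); y points along the fingers, x is the direction in which the jaws open and shut, and the axes are right-handed (so a half turn about y gives the same grasp; the last joint's range is limited). The gripper opens to 85 mm and grips with 20 to 120 N. Pads are 22 mm wide; open, the fingers measure 114 mm over their backs; the gripper's body (76 mm by 85 mm) begins 54 mm behind the grasp point. The pads swing forward as they close: fully open they stand 13 mm farther back than shut.
Start: joints at [1.157, 0.091, 1.231, -0, 1.82, -0.057], TCP at [0.21, 0.562, 0.253] pointing down, gripper open.
Joint ranges: [-2.87, 2.87], [-0.86, 2.18], [0.17, 2.46], [-1.51, 4.65], [0.06, 2.69], [-2.65, 2.65]. Speed limits (rad/s): [2.57, 2.57, 3.01, 3.14, 3.14, 3.14].

INTERFACE

Orientations are given as a 3x3 rotation matrix whose columns are the frame's x, y, z axes.
In Python, from workcell import bot gives the robot as it stands.
- The arm moves only by the tool jog_arm, never from a script. Its argument "increments" is a list of rows, each an object of numbers: "tx", "ty", "tz": the shift along the tool's x, y, z in cm; "roll": the turn about the tool's y in degrees; "claw": the opening, from 0 (shut) to 1 (fully open). A call has 1 to 12 rows; each row is the pose to reach, as a shift and turn from the pose commanded when the call began, along the tool's axes at that moment; what a row does not reach only later rows make up. A row lasts 1/12 s, in which the tool goes at most 41.7 mm and 7.16 degrees, less where a joint would pass 70% of its speed; a pose out of reach is approached as far as the arm can. A call with a gripper value outside its range is refused whole. The fingers move at their own pace and stop on an object; "force" is the grip in N (left out, the last holds). Time passes only in rows, so rows that repeat a pose let the fingers close. It gives the time, the measured TCP pose, the force and the opening at its end, in the units of the state.
- bot.read_state(): the state, without advancing time (a new reading comes with each control period).
- bot.snapshot(name): name is "side" or "top"; returns the picture (384x512x3 uint8, blue, green, red); there is no depth.
- bot.get_calibration(name): a dict with "intrinsics" (3x3 intrinsics, pixels), "R" (3x3) and "t" (3): a world point X has camera coordinates R X + t. Camera axes: x right, y down, z forward; pixel columns grow to the right and rows downward; lengths in m; the calibration is good to about 2 mm. A picture is of the moment at which its call begins. get_calibration takes no time and is no camera call.
- bot.hand_in(): hands the job in, once; it reports no verdict.
The state is a dict: "time_s": time; "joints": joint angles; "dq": joint speeds; "tau": joint torques, N m; "eef_pos": TCP position; "ee_rot": TCP orientation; "contact_force": force on the tool from outside, world axes, zero at the start; "wrist_torque": the same for the moment, N m; "grip_width": finger opening in m.
Only numpy, scipy, OpenCV 4.12 (cv2) and the standard library are available. Lean on these libraries where they do the work, as an engineer would, in place of code of your own. Each camera call takes 0.05 s, during which the arm holds its last target. There are 200 camera calls.

TASK

Push the plain drum-shaped mallet head up its lane of the sloped wooden gutter with the fingertips, over the crest at the top and into the hollow against the stop board, so that it stays there and does not roll back. Only push it gently along the gutter: do not squeeze it, lift it or carry it. Leave the flanged spool at the bottom of the other lane and all the other things where they are, and finish with the hand clear.

Things in the scene. Friction and masses are not known exactly. Their poses are not given: they have to be found in the camera images.
- gutter: Fixed wooden gutter, 330 x 244 mm, two parallel lanes side by side, centre lines at y = +60 and -60 mm. Origin: under its middle, on the bench. x (level) points uphill along the lanes, y across, z up. Each lane is 68 mm wide between walls 8 mm thick, standing 10 mm above the floor. The floor climbs at 8 degrees to a crest, then dips into a short hollow before the stop board.
- ramp (a point): Point on the ramp's surface plane in the middle of the gutter (between the lanes), 45 mm straight above the gutter's origin. x axis points uphill along the slope, y across, z square to the ramp surface (8 degrees off upright).
- crest (a point): Top edge of the ramp (in the gutter's middle, between the lanes), 90 mm uphill of the gutter's origin, 58 mm above the bench. Beyond it the floor falls at 12 degrees for 45 mm to the stop. Past the crest the drum rolls on by itself to the stop; short of it, it rolls back down.
- stop (a point): Upper edge of the stop board's downhill face, in the middle of the gutter: 135 mm uphill of the gutter's origin, 76 mm above the bench, 28 mm above the hollow's floor there. The board crosses both lanes and is 25 mm thick. Resting in the hollow against it, the drum has its centre 110 mm uphill of the gutter's origin, 79 mm above the bench.
- cleat (a point): Upper uphill edge of the low cleat, in the middle of the gutter: 150 mm downhill of the gutter's origin. The cleat crosses both lanes, 15 mm wide along them, 8 mm above the ramp floor. The drum resting on it has its centre 134 mm downhill of the gutter's origin, 52 mm above the bench.
- drum: The mallet head: plain solid cylinder of pale wood, 50 mm diameter, 62 mm long, about 100 g, no flanges. It lies across one of the lanes (either one) and at the start rests at the low end against the cleat; it rolls freely. Origin: its centre. y axis: its own axis, across the lane; x and z turn with it as it rolls.
- spool: Spool of the same pale wood, two flanges 50 mm diameter and 12 mm thick with a thin 26 mm waist between them, 62 mm long, about 60 g. It lies across the other lane at the low end, against the cleat, beside the drum. Origin: its centre; y axis: its own axis. Not to be moved.
- jar: Bystander: amber glass jar with a steel lid, 60 mm diameter, 80 mm tall, standing on the bench left of the gutter. Origin: centre of its underside.
- gluebox: Bystander: small cardboard box 70 x 50 x 40 mm on the bench left of the gutter. Origin: centre of its underside.
- mallet: Bystander: round wooden carving mallet standing upright on its head on the bench right of the gutter: head 64 mm diameter, 80 mm tall, handle 22 mm diameter above it, 190 mm tall in all. Origin: centre of its underside.
Not all that is in view belongs to the job. What is shaped like the drum but blue or green is not meant.

How it is judged:
At the end, for the whole second after the job is handed in: The drum lies at rest in the hollow at the top of its lane, lying across the lane (within 0.2 rad) against the stop board (centre within 6 mm of its resting place along the gutter and 4 mm in height); the spool, jar, box and mallet are within 20 mm of where they stood (x of drum in the frame of gutter between 0.104 and 0.116 m and z of drum in the frame of gutter between 0.075 and 0.083 m and angle between the y axis of drum and the y axis of gutter, either way round below 0.2 rad and linear speed of drum below 0.01 m/s and angular speed of drum below 0.4 rad/s and distance of each of spool, jar, gluebox, mallet from where it was at the start of the episode below 0.02 m); the robot touches nothing.
It fails at once if the mallet head is lifted: its centre more than 12 mm above where it is when it rolls on the ramp (z of drum in the frame of ramp above 0.037 m).
It fails at once if the mallet head is squeezed or pressed hard (over 30 N from the fingers) (contact force between the fingers and drum above 30 N).
It fails at once if the spool is moved by more than 20 mm (distance of spool from where it was at the start of the episode above 0.02 m).
It fails at once if a bystander is moved by more than 20 mm (distance of any of jar, gluebox, mallet from where it was at the start of the episode above 0.02 m).
It also fails if it takes over 40 s, if anything falls off the work surface, if the arm or the gripper's body presses on something with over 40 N, if the wrist force passes 120 N, or if a joint passes its speed limit or range.

## Working session

There is one attempt and no reset: what is moved stays moved. The work goes in short steps, Python scripts to look and compute and a tool call to move; the robot and the scene stay as the last step left them, time stands still between calls to the robot, and variables do not carry over. Pictures are saved under pics/ and viewed, about 8 in all and at most 12, crops included, and the job is handed in when it is done.

Besides the shell and the picture viewer there is one more tool, called after ">>>" as a command line: name --argument value ..., lists and objects as JSON in quotes. jog_arm: Moves the arm, as the interface text tells. Its arguments: {"type":"object","properties":{"increments":{"type":"array","items":{"type":"object","properties":{"tx":{"type":"number"},"ty":{"type":"number"},"tz":{"type":"number"},"roll":{"type":"number"},"claw":{"type":"number"}}}},"force":{"type":"number"}},"required":["increments"]}

```bash
mkdir -p pics; ls; python3 - <<'E'
from workcell import bot
import cv2,numpy as np
for n in("top","side"):
    cv2.imwrite(f"pics/{n}0.png",bot.snapshot(n)); c=bot.get_calibration(n); print(n,np.round(c["intrinsics"],1).tolist(),np.round(c["R"],3).tolist(),np.round(c["t"],3).tolist())
s=bot.read_state();print({k:np.round(v,3).tolist() for k,v in s.items()})
E
```

```text
pics
top [[351.4, 0.0, 255.3], [0.0, 351.4, 189.8], [0.0, 0.0, 1.0]] [[-0.022, -1.0, -0.006], [-0.99, 0.023, -0.138], [0.138, 0.003, -0.99]] [0.02, 0.605, 1.125]
side [[471.8, 0.0, 253.0], [0.0, 471.8, 188.5], [0.0, 0.0, 1.0]] [[0.932, -0.363, 0.004], [-0.222, -0.578, -0.785], [0.288, 0.73, -0.619]] [-0.588, 0.205, 1.512]
{'time_s': 0.1, 'joints': [1.157, 0.092, 1.232, -0.0, 1.82, -0.057], 'dq': [0.0, -0.001, -0.005, -0.0, -0.0, 0.001], 'tau': [0.002, -46.022, -41.922, -0.0, 0.011, 0.0], 'eef_pos': [0.209, 0.562, 0.252], 'ee_rot': [[0.349, -0.001, -0.937], [0.937, -0.002, 0.349], [-0.002, -1.0, 0.0]], 'contact_force': [-0.43, 0.305, -0.409], 'wrist_torque': [-0.02, 0.035, 0.028], 'grip_width': 0.086}
```

View pics/top0.png

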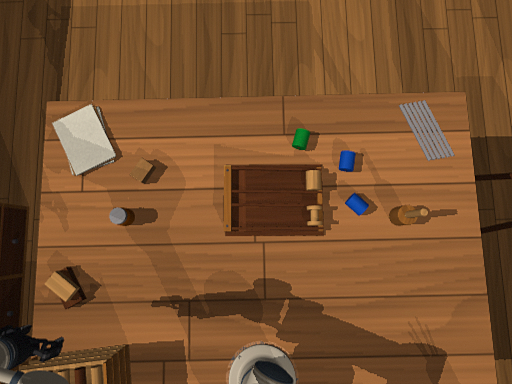

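View pics/side0.png

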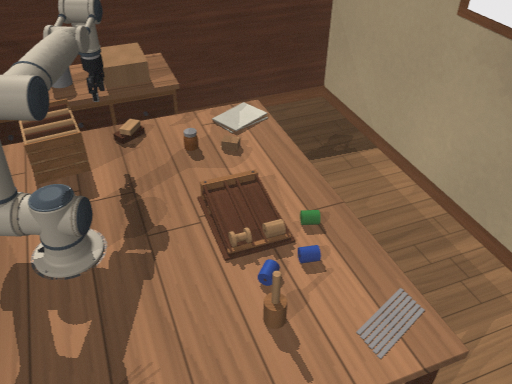

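The top view shows the gutter spanning about (225–325, 165–236). Its low end is on the right (−y) and its stop board on the left (+y).

Candidates for the drum:
- Plain pale cylinder at top (314,180) / side (274,229).
- Flanged spool at top (315,215) / side (240,238).
- Blue cylinders at top (347,160) and (357,204).
- Green cylinder at top (301,139).

I choose the plain pale one at (314,180) and will check it in a crop.

```bash
python3 - <<'E'
import cv2,numpy as np
t=cv2.imread("pics/top0.png")[150:250,215:335];s=cv2.imread("pics/side0.png")[165:265,190:310]
cv2.imwrite("pics/crop0.png",np.vstack([cv2.resize(t,(720,600),interpolation=2)[:, :],])); 
cv2.imwrite("pics/crop0.png",np.hstack([cv2.resize(t,(400,333),interpolation=2),cv2.resize(s,(400,333),interpolation=2)]))
E
cat > h.py <<'E'
from workcell import bot
import numpy as np,cv2
def ray(n,u,v):
    c=bot.get_calibration(n);R,t,K=map(np.array,(c["R"],c["t"],c["intrinsics"]))
    return -R.T@t, R.T@np.linalg.inv(K)@[u,v,1]
def onz(n,u,v,z):
    o,d=ray(n,u,v);return o+d*(z-o[2])/d[2]
def proj(n,P):
    c=bot.get_calibration(n);q=(np.array(c["R"])@np.atleast_2d(P).T).T+c["t"];p=q@np.array(c["intrinsics"]).T;return p[:,:2]/p[:,2:]
E
python3 - <<'E'
import cv2
im=cv2.imread('pics/top0.png')
hsv=cv2.cvtColor(im,cv2.COLOR_BGR2HSV)
for p in [(180,314),(215,312),(200,270),(200,250),(168,260),(200,228),(250,250)]: print(p,hsv[p],im[p])
E
```

```text
(180, 314) [ 16 155 168] [ 66 120 168]
(215, 312) [ 16 152 194] [ 78 139 194]
(200, 270) [ 11 185  80] [22 43 80]
(200, 250) [ 12 194  80] [19 43 80]
(168, 260) [ 10 180  88] [26 47 88]
(200, 228) [ 15 188 148] [ 39  92 148]
(250, 250) [ 13 162 161] [ 59 104 161]
```

View pics/crop0.png

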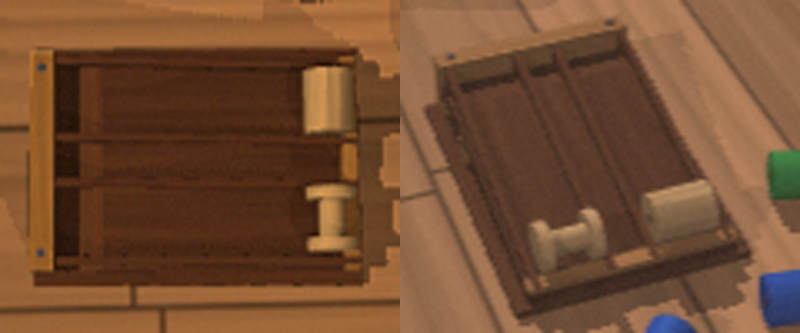

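The crop confirms it. The plain pale drum is in the far lane (crop (328,100)) and the spool is in the near lane (crop (330,218)). The stop board is at the left, crop x 31–53, y 48–270.

```bash
python3 - <<'E'
from h import *
im=cv2.imread("pics/top0.png");h=cv2.cvtColor(im,cv2.COLOR_BGR2HSV)
m=((h[...,2]>120)&(h[...,1]<175)).astype(np.uint8);m[:, :303]=0;m[:,325:]=0;m[:165]=0;m[230:]=0
for r in range(166,232,2): print(r,''.join('#' if x else '.' for x in m[r,300:328]))
# drum/spool from bounding boxes
A=onz("top",230.9,164.4,.076);B=onz("top",230.9,231,.076);print("stop ends",A,B,np.linalg.norm(A-B))
C=onz("top",224.3,164.4,.076);print("stop other edge",C)
for u,v in[(306,169.8),(306,190),(322,170),(322,190)]: print("drum corner z.052",onz("top",u,v,.055).round(4))
y=(A-B)[:2]/np.linalg.norm((A-B)[:2]); # world far = -gutter y
gy=-np.r_[y,0];gx=np.array([gy[1],-gy[0],0]); S=(A+B)/2;O=S-.135*gx;O[2]=0
print("gx",gx,"O",O)
for n,xs in[("drum",(-.134,-.06)),("spool",(-.134,.06)),("rest",(.110,-.06))]:
    P=O+gx*xs[0]+gy*xs[1]+[0,0,.079 if n=="rest" else .052];print(n,P.round(4),proj("top",P).round(1),proj("side",P).round(1))
cs=[O+gx*a+gy*b+[0,0,z] for a,b,z in[(.135,-.122,.076),(.135,.122,.076),(.16,-.122,.076),(-.165,-.122,.0),(-.165,.122,0)]]
print(proj("top",cs).round(1).tolist(),proj("side",cs).round(1).tolist())
E
```

```text
166 .......................##...
168 ........................#...
170 .........#########..........
172 ......#############.........
174 ......#############.........
176 ......#############.........
178 ......#############.........
180 ......#############.........
182 ......#############.........
184 ......#############.........
186 ......############..........
188 ......#############.........
190 ............................
192 ............................
194 ............................
196 ............................
198 ............................
200 ............................
202 ............................
204 ............................
206 .......#############........
208 .......#############........
210 ...........######...........
212 ...........######...........
214 ...........#######..........
216 ...........#######..........
218 ...........######...........
220 ...........######...........
222 .......##############.......
224 .......#############........
226 ............................
228 ............................
230 ............................
stop ends [0.68549348 0.08425669 0.076     ] [0.46999384 0.08697844 0.076     ] 0.21551683086697315
stop other edge [0.68599752 0.10576016 0.076     ]
drum corner z.052 [ 0.666  -0.1624  0.055 ]
drum corner z.052 [ 0.5986 -0.1596  0.055 ]
drum corner z.052 [ 0.6641 -0.2152  0.055 ]
drum corner z.052 [ 0.5974 -0.212   0.055 ]
gx [0.01262896 0.99992025 0.        ] O [ 0.57603875 -0.04937167  0.        ]
drum [ 0.6343 -0.1841  0.052 ] [[312.9 179.2]] [[274.5 228.5]]
spool [ 0.5144 -0.1826  0.052 ] [[314.  215.6]] [[239.6 237.5]]
rest [0.6374 0.0599 0.079 ] [[238.6 178.6]] [[248.6 179.2]]
[[230.9, 160.1], [230.9, 235.5], [223.2, 160.2], [318.9, 164.0], [321.4, 234.9]] [[262.1, 172.4], [197.6, 186.6], [259.6, 168.7], [295.0, 241.6], [224.5, 260.7]]
```

```bash
python3 - <<'E'
from h import *
print("tips",bot.tcp_to_tips)
im=cv2.imread("pics/top0.png");h=cv2.cvtColor(im,cv2.COLOR_BGR2HSV)
m=cv2.inRange(h,(100,120,40),(130,255,255));n,_,st,_=cv2.connectedComponentsWithStats(m)
for s in st[1:]:
    if s[4]>30: print(s,[onz("top",s[0],s[1]+s[3]*k,.025).round(3).tolist() for k in(0,1)],)
print("mallet",onz("top",424,212,.19),"jar",onz("top",120,215,.08))
s=bot.read_state();R=np.array(s["ee_rot"]);print(100*R.T@(np.array([.634,-.240,.20])-s["eef_pos"]))
E
```

```text
tips 0.022
[339 151  16  21 285] [[0.735, -0.282, 0.025], [0.662, -0.278, 0.025]]
[345 193  24  22 281] [[0.589, -0.294, 0.025], [0.516, -0.29, 0.025]]
mallet [ 0.50904469 -0.47502913  0.19      ] jar [0.5284521  0.43954897 0.08      ]
[-60.31162123   5.32729342 -67.79158284]
```

>>> jog_arm --increments '[{"tx": -60,"ty": 5,"tz": -67.5,"roll": 70,"claw": 0.3},{"tx": -60,"ty": 5,"tz": -67.5,"roll": 70,"claw": 0.3},{"tx": -60,"ty": 5,"tz": -67.5,"roll": 70,"claw": 0.3},{"tx": -60,"ty": 5,"tz": -67.5,"roll": 70,"claw": 0.3},{"tx": -60,"ty": 5,"tz": -67.5,"roll": 70,"claw": 0.3},{"tx": -60,"ty": 5,"tz": -67.5,"roll": 70,"claw": 0.3},{"tx": -60,"ty": 5,"tz": -67.5,"roll": 70,"claw": 0.3},{"tx": -60,"ty": 5,"tz": -67.5,"roll": 70,"claw": 0.3},{"tx": -60,"ty": 5,"tz": -67.5,"roll": 70,"claw": 0.3},{"tx": -60,"ty": 5,"tz": -67.5,"roll": 70,"claw": 0.3},{"tx": -60,"ty": 5,"tz": -67.5,"roll": 70,"claw": 0.3},{"tx": -60,"ty": 5,"tz": -67.5,"roll": 70,"claw": 0.3}]' --force 20

```text
time_s: 1.1
eef_pos: [0.4437, 0.1191, 0.2253]
ee_rot: [[1.0, -0.0, 0.008], [-0.008, 0.0, 1.0], [-0.0, -1.0, 0.0]]
contact_force: [1.1, 1.6, -0.3]
grip_width: 0.0254
```

>>> jog_arm --increments '[{"tx": 19.2,"ty": 2.5,"tz": -35.7},{"tx": 19.2,"ty": 2.5,"tz": -35.7},{"tx": 19.2,"ty": 2.5,"tz": -35.7},{"tx": 19.2,"ty": 2.5,"tz": -35.7},{"tx": 19.2,"ty": 2.5,"tz": -35.7},{"tx": 19.2,"ty": 2.5,"tz": -35.7},{"tx": 19.2,"ty": 2.5,"tz": -35.7},{"tx": 19.2,"ty": 2.5,"tz": -35.7},{"tx": 19.2,"ty": 2.5,"tz": -35.7},{"tx": 19.2,"ty": 2.5,"tz": -35.7},{"tx": 19.2,"ty": 2.5,"tz": -35.7},{"tx": 19.2,"ty": 2.5,"tz": -35.7}]'

```text
validation failed for argument at $.in...
```

>>> jog_arm --increments '[{"tx": 19.2,"ty": 2.5,"tz": -35.7,"roll": 0,"claw": 0.3},{"tx": 19.2,"ty": 2.5,"tz": -35.7,"roll": 0,"claw": 0.3},{"tx": 19.2,"ty": 2.5,"tz": -35.7,"roll": 0,"claw": 0.3},{"tx": 19.2,"ty": 2.5,"tz": -35.7,"roll": 0,"claw": 0.3},{"tx": 19.2,"ty": 2.5,"tz": -35.7,"roll": 0,"claw": 0.3},{"tx": 19.2,"ty": 2.5,"tz": -35.7,"roll": 0,"claw": 0.3},{"tx": 19.2,"ty": 2.5,"tz": -35.7,"roll": 0,"claw": 0.3},{"tx": 19.2,"ty": 2.5,"tz": -35.7,"roll": 0,"claw": 0.3},{"tx": 19.2,"ty": 2.5,"tz": -35.7,"roll": 0,"claw": 0.3},{"tx": 19.2,"ty": 2.5,"tz": -35.7,"roll": 0,"claw": 0.3},{"tx": 19.2,"ty": 2.5,"tz": -35.7,"roll": 0,"claw": 0.3},{"tx": 19.2,"ty": 2.5,"tz": -35.7,"roll": 0,"claw": 0.3}]' --force 20

```text
time_s: 2.1
eef_pos: [0.6323, -0.2389, 0.1979]
ee_rot: [[1.0, -0.004, 0.01], [-0.01, 0.002, 1.0], [-0.004, -1.0, 0.002]]
contact_force: [0.0, 0.1, 0.0]
grip_width: 0.0258
```

>>> jog_arm --increments '[{"tx": 0.1,"ty": 4,"tz": 0,"roll": 0,"claw": 0.3},{"tx": 0.1,"ty": 7,"tz": 0,"roll": 0,"claw": 0.3},{"tx": 0.1,"ty": 10,"tz": 0,"roll": 0,"claw": 0.3},{"tx": 0.1,"ty": 12,"tz": 0,"roll": 0,"claw": 0.3},{"tx": 0.1,"ty": 13,"tz": 0,"roll": 0,"claw": 0.3},{"tx": 0.1,"ty": 13.6,"tz": 0,"roll": 0,"claw": 0.3},{"tx": 0.1,"ty": 13.6,"tz": 0,"roll": 0,"claw": 0.3},{"tx": 0.1,"ty": 13.6,"tz": 0,"roll": 0,"claw": 0.3}]' --force 20

```text
time_s: 2.77
eef_pos: [0.6343, -0.2371, 0.0666]
ee_rot: [[1.0, 0.002, 0.007], [-0.007, -0.001, 1.0], [0.002, -1.0, -0.001]]
contact_force: [0.1, -0.1, 0.6]
grip_width: 0.0257
```

```bash
python3 - <<'E'
from h import *
t=bot.snapshot("top");s=bot.snapshot("side")
cv2.imwrite("pics/c1.png",np.hstack([cv2.resize(t[150:250,215:335],(400,333),interpolation=2),cv2.resize(s[165:265,200:320],(400,333),interpolation=2)]))
E
```

```text
(no output)
```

View pics/c1.png

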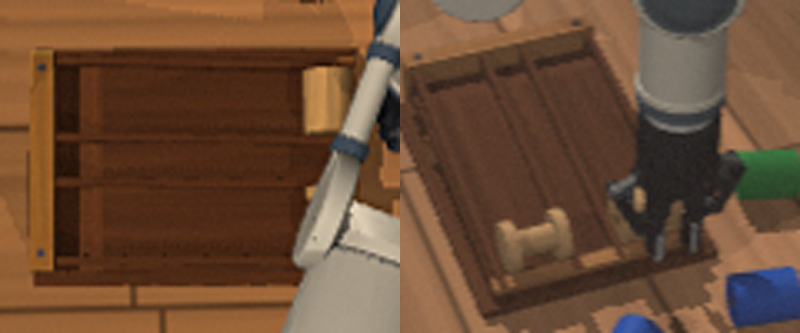

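The side crop shows both fingertips just downhill of the drum, at crop (658,250) and (693,240), centred on its lane. Next is a gentle push.

>>> jog_arm --increments '[{"tx": 0,"ty": 0,"tz": 0.5,"roll": 0,"claw": 0.3},{"tx": 0,"ty": 0,"tz": 0.9,"roll": 0,"claw": 0.3},{"tx": 0,"ty": 0,"tz": 1.2,"roll": 0,"claw": 0.3},{"tx": 0,"ty": 0,"tz": 1.5,"roll": 0,"claw": 0.3},{"tx": 0,"ty": 0,"tz": 1.8,"roll": 0,"claw": 0.3},{"tx": 0,"ty": -0.05,"tz": 2.1,"roll": 0,"claw": 0.3},{"tx": 0,"ty": -0.1,"tz": 2.5,"roll": 0,"claw": 0.3},{"tx": 0,"ty": -0.15,"tz": 3.0,"roll": 0,"claw": 0.3},{"tx": 0,"ty": -0.2,"tz": 3.5,"roll": 0,"claw": 0.3},{"tx": 0,"ty": -0.3,"tz": 4.0,"roll": 0,"claw": 0.3},{"tx": 0,"ty": -0.35,"tz": 4.5,"roll": 0,"claw": 0.3},{"tx": 0,"ty": -0.4,"tz": 5.0,"roll": 0,"claw": 0.3}]' --force 20

```text
time_s: 3.87
eef_pos: [0.634, -0.1868, 0.0687]
ee_rot: [[1.0, 0.0, 0.008], [-0.008, 0.0, 1.0], [0.0, -1.0, 0.0]]
contact_force: [0.4, -1.5, 1.3]
grip_width: 0.0255
```

```bash
python3 - <<'E'
from h import *
t=bot.snapshot("top");s=bot.snapshot("side")
cv2.imwrite("pics/c2.png",np.hstack([cv2.resize(t[150:250,215:335],(400,333),interpolation=2),cv2.resize(s[165:265,200:320],(400,333),interpolation=2)]))
s=bot.read_state();print(s["eef_pos"],s["contact_force"],s["ee_rot"])
E
```

```text
[ 0.63398412 -0.18594026  0.06849762] [-0.40116305  0.87056159 -0.11756172] [[ 9.99978601e-01 -3.61002782e-04  6.53198328e-03]
 [-6.53158693e-03  1.08838980e-03  9.99978077e-01]
 [-3.68104211e-04 -9.99999343e-01  1.08600858e-03]]
```

View pics/c2.png

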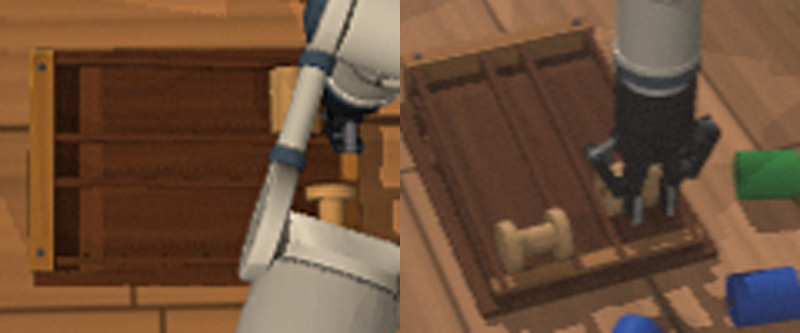

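The drum has moved up about 33 mm, with its left edge at crop x 270 (303 before). It is square in the lane, the force is about 1.5 N and the spool has not moved. I continue.

>>> jog_arm --increments '[{"tx": 0,"ty": -0.05,"tz": 0.4,"roll": 0,"claw": 0.3},{"tx": 0,"ty": -0.15,"tz": 1.0,"roll": 0,"claw": 0.3},{"tx": 0,"ty": -0.25,"tz": 1.7,"roll": 0,"claw": 0.3},{"tx": 0,"ty": -0.35,"tz": 2.5,"roll": 0,"claw": 0.3},{"tx": 0,"ty": -0.45,"tz": 3.3,"roll": 0,"claw": 0.3},{"tx": 0,"ty": -0.55,"tz": 4.1,"roll": 0,"claw": 0.3},{"tx": 0.05,"ty": -0.7,"tz": 4.9,"roll": 0,"claw": 0.3},{"tx": 0.05,"ty": -0.8,"tz": 5.7,"roll": 0,"claw": 0.3},{"tx": 0.05,"ty": -0.9,"tz": 6.5,"roll": 0,"claw": 0.3},{"tx": 0.05,"ty": -1.0,"tz": 7.3,"roll": 0,"claw": 0.3},{"tx": 0.05,"ty": -1.15,"tz": 8.1,"roll": 0,"claw": 0.3},{"tx": 0.05,"ty": -1.25,"tz": 8.9,"roll": 0,"claw": 0.3}]' --force 20

```text
time_s: 4.97
eef_pos: [0.6352, -0.0976, 0.0814]
ee_rot: [[1.0, 0.0, 0.008], [-0.008, -0.0, 1.0], [0.0, -1.0, -0.0]]
contact_force: [-0.4, -2.1, 2.5]
grip_width: 0.0255
```

>>> jog_arm --increments '[{"tx": 0,"ty": -0.1,"tz": 0.8,"roll": 0,"claw": 0.3},{"tx": 0,"ty": -0.2,"tz": 1.6,"roll": 0,"claw": 0.3},{"tx": 0,"ty": -0.35,"tz": 2.4,"roll": 0,"claw": 0.3},{"tx": 0,"ty": -0.45,"tz": 3.2,"roll": 0,"claw": 0.3},{"tx": 0,"ty": -0.55,"tz": 4.0,"roll": 0,"claw": 0.3},{"tx": 0,"ty": -0.65,"tz": 4.7,"roll": 0,"claw": 0.3},{"tx": 0.05,"ty": -0.75,"tz": 5.4,"roll": 0,"claw": 0.3},{"tx": 0.05,"ty": -0.85,"tz": 6.1,"roll": 0,"claw": 0.3},{"tx": 0.05,"ty": -0.95,"tz": 6.7,"roll": 0,"claw": 0.3},{"tx": 0.05,"ty": -1.05,"tz": 7.3,"roll": 0,"claw": 0.3},{"tx": 0.05,"ty": -1.1,"tz": 7.9,"roll": 0,"claw": 0.3},{"tx": 0.05,"ty": -1.2,"tz": 8.5,"roll": 0,"claw": 0.3}]' --force 20

```text
time_s: 5.97
eef_pos: [0.6363, -0.0129, 0.0931]
ee_rot: [[1.0, -0.0, 0.008], [-0.008, -0.0, 1.0], [-0.0, -1.0, -0.0]]
contact_force: [-0.3, -2.1, 2.1]
grip_width: 0.0257
```

```bash
python3 - <<'E'
from h import *
t=bot.snapshot("top");s=bot.snapshot("side")
cv2.imwrite("pics/c3.png",np.hstack([cv2.resize(t[150:250,215:335],(400,333),interpolation=2),cv2.resize(s[145:245,190:310],(400,333),interpolation=2)]))
s=bot.read_state();print(s["eef_pos"],s["contact_force"])
E
```

```text
[ 0.63626415 -0.01185127  0.09300973] [-0.58031153 -0.32621013 -0.07297502]
```

View pics/c3.png

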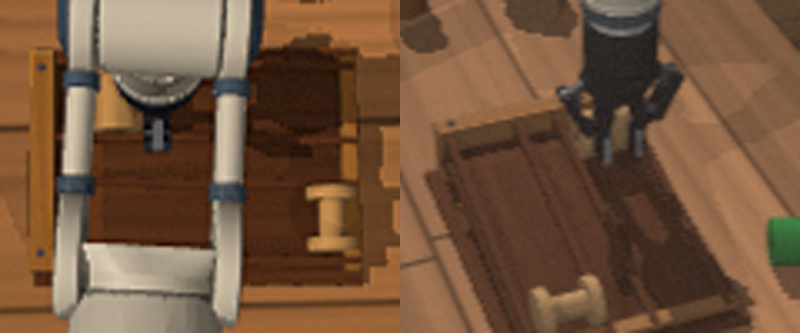

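The drum is just short of the crest, still square, with its left edge at crop x≈95. Now I push slowly over the crest and follow a little behind.

>>> jog_arm --increments '[{"tx": 0,"ty": -0.05,"tz": 0.4,"roll": 0,"claw": 0.3},{"tx": 0,"ty": -0.1,"tz": 0.8,"roll": 0,"claw": 0.3},{"tx": 0,"ty": -0.2,"tz": 1.2,"roll": 0,"claw": 0.3},{"tx": 0,"ty": -0.2,"tz": 1.5,"roll": 0,"claw": 0.3},{"tx": 0,"ty": -0.2,"tz": 1.8,"roll": 0,"claw": 0.3},{"tx": 0,"ty": -0.2,"tz": 2.1,"roll": 0,"claw": 0.3},{"tx": 0,"ty": -0.2,"tz": 2.4,"roll": 0,"claw": 0.3},{"tx": 0,"ty": -0.2,"tz": 2.6,"roll": 0,"claw": 0.3},{"tx": 0,"ty": -0.2,"tz": 2.8,"roll": 0,"claw": 0.3},{"tx": 0,"ty": -0.2,"tz": 2.9,"roll": 0,"claw": 0.3},{"tx": 0,"ty": -0.2,"tz": 2.9,"roll": 0,"claw": 0.3},{"tx": 0,"ty": -0.2,"tz": 2.9,"roll": 0,"claw": 0.3}]' --force 20

```text
time_s: 7.07
eef_pos: [0.6365, 0.0157, 0.0951]
ee_rot: [[1.0, -0.0, 0.008], [-0.008, 0.0, 1.0], [-0.0, -1.0, 0.0]]
contact_force: [0.4, -0.2, -0.4]
grip_width: 0.026
```

```bash
python3 - <<'E'
from h import *
t=bot.snapshot("top");s=bot.snapshot("side")
cv2.imwrite("pics/c4.png",np.hstack([cv2.resize(t[150:250,215:335],(400,333),interpolation=2),cv2.resize(s[145:245,190:310],(400,333),interpolation=2)]))
s=bot.read_state();print(s["eef_pos"],s["contact_force"])
E
```

```text
[0.63653743 0.01553841 0.0951089 ] [-0.10798979 -0.13576499 -0.07317365]
```

View pics/c4.png

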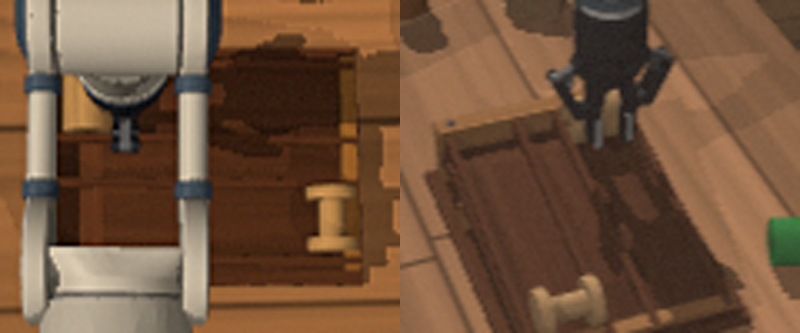

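```bash
python3 - <<'E'
from h import *
t=bot.snapshot("top")
for r in(174,180,186): print(r,[tuple(int(c) for c in t[r,u][::-1]) for u in range(226,248)])
P=np.array([.6374,.0599,.079]);print(proj("top",[P+[0,dy,dz] for dy,dz in((.025,0),(.018,.018),(0,.025))]).round(1).tolist())
E
```

```text
174 [(72, 82, 92), (65, 75, 85), (61, 71, 81), (55, 65, 74), (49, 55, 63), (35, 42, 49), (26, 34, 44), (62, 46, 31), (167, 116, 64), (188, 135, 77), (187, 134, 76), (174, 124, 65), (172, 125, 72), (156, 138, 117), (172, 165, 153), (114, 106, 94), (113, 106, 93), (106, 97, 85), (97, 89, 78), (98, 91, 80), (89, 82, 71), (98, 91, 78)]
180 [(209, 194, 170), (191, 177, 155), (174, 160, 141), (151, 140, 123), (118, 111, 97), (98, 92, 82), (34, 16, 11), (63, 38, 17), (166, 121, 67), (187, 136, 74), (188, 134, 75), (176, 125, 71), (185, 132, 76), (196, 141, 80), (189, 135, 76), (178, 128, 72), (127, 88, 47), (49, 37, 28), (4, 11, 23), (29, 35, 41), (79, 79, 75), (103, 99, 90)]
186 [(207, 190, 166), (190, 175, 154), (171, 158, 137), (146, 135, 119), (111, 103, 90), (97, 91, 79), (31, 15, 9), (67, 43, 21), (167, 122, 68), (182, 130, 74), (189, 134, 76), (180, 130, 72), (182, 131, 74), (191, 138, 77), (187, 135, 76), (173, 127, 71), (168, 122, 68), (152, 109, 60), (141, 102, 57), (125, 90, 51), (112, 79, 44), (101, 70, 37)]
[[230.8, 178.8], [232.6, 177.8], [238.1, 177.3]]
```

```bash
python3 - <<'E'
from h import *
for i in range(12):
    t=bot.snapshot("top").astype(float); p=t[178:188,228:240,2].mean(0)
    k=np.where((p[:-1]<110)&(p[1:]>=110))[0][-1]; print(round(228+k+(110-p[k])/(p[k+1]-p[k]),2),end=' ')
print(bot.read_state()["contact_force"].round(2) if hasattr(bot.read_state()["contact_force"],'round') else '')
E
```

```text
233.45 233.45 233.45 233.44 233.45 233.45 233.45 233.45 233.44 233.44 233.44 233.45 [-0.21  1.06 -0.21]
```

>>> jog_arm --increments '[{"tx": 0,"ty": 0,"tz": 0.1,"roll": 0,"claw": 0.3},{"tx": 0,"ty": 0,"tz": 0.2,"roll": 0,"claw": 0.3},{"tx": 0,"ty": 0,"tz": 0.3,"roll": 0,"claw": 0.3},{"tx": 0,"ty": 0,"tz": 0.3,"roll": 0,"claw": 0.3},{"tx": 0,"ty": 0,"tz": 0.3,"roll": 0,"claw": 0.3}]' --force 20

```text
time_s: 8.23
eef_pos: [0.6366, 0.0188, 0.0951]
ee_rot: [[1.0, 0.0, 0.008], [-0.008, 0.0, 1.0], [0.0, -1.0, 0.0]]
contact_force: [0.1, 0.0, -0.0]
grip_width: 0.0253
```

```bash
python3 - <<'E'
from h import *
for i in range(3):
    t=bot.snapshot("top").astype(float); p=t[178:188,228:240,2].mean(0)
    k=np.where((p[:-1]<110)&(p[1:]>=110))[0][-1]; print(round(228+k+(110-p[k])/(p[k+1]-p[k]),2),p.round(),end=' ')
print(bot.read_state()["contact_force"],bot.read_state()["eef_pos"])
E
```

```text
232.46 [140. 106.  94.  51.  63. 166. 186. 181. 177. 200. 196. 184.] 232.46 [141. 107.  94.  50.  62. 166. 186. 181. 177. 200. 196. 184.] 232.46 [140. 107.  94.  50.  63. 166. 186. 180. 177. 200. 196. 184.] [-0.51696914  0.81934919 -0.19396368] [0.63656776 0.0186251  0.09514134]
```

The edge I'm tracking moves exactly with the arm, so it may be the arm's own occlusion or shadow. I'll back off slowly and look. If the drum isn't over the crest, it will simply lean on the fingers.

>>> jog_arm --increments '[{"tx": 0,"ty": 0,"tz": -0.2,"roll": 0,"claw": 0.3},{"tx": 0,"ty": 0,"tz": -0.4,"roll": 0,"claw": 0.3},{"tx": 0,"ty": 0,"tz": -0.6,"roll": 0,"claw": 0.3},{"tx": 0,"ty": 0,"tz": -0.8,"roll": 0,"claw": 0.3},{"tx": 0,"ty": 0,"tz": -1.0,"roll": 0,"claw": 0.3},{"tx": 0,"ty": 0,"tz": -1.2,"roll": 0,"claw": 0.3},{"tx": 0,"ty": 0,"tz": -1.4,"roll": 0,"claw": 0.3},{"tx": 0,"ty": 0,"tz": -1.6,"roll": 0,"claw": 0.3},{"tx": 0,"ty": 0,"tz": -1.8,"roll": 0,"claw": 0.3},{"tx": 0,"ty": 0,"tz": -2.0,"roll": 0,"claw": 0.3},{"tx": 0,"ty": 0,"tz": -2.0,"roll": 0,"claw": 0.3}]' --force 20

```text
time_s: 9.3
eef_pos: [0.6364, -0.0018, 0.0952]
ee_rot: [[1.0, 0.0, 0.008], [-0.008, -0.0, 1.0], [0.0, -1.0, -0.0]]
contact_force: [-0.1, 0.9, -0.5]
grip_width: 0.0256
```

```bash
python3 - <<'E'
from h import *
t=bot.snapshot("top");s=bot.snapshot("side")
cv2.imwrite("pics/c5.png",np.hstack([cv2.resize(t[155:205,215:275],(400,333),interpolation=2),cv2.resize(s[155:205,220:280],(400,333),interpolation=2)]))
s=bot.read_state();print(s["eef_pos"],s["contact_force"])
E
```

```text
[ 0.63642598 -0.001447    0.09513553] [-0.61445467  0.05784945 -0.0530912 ]
```

View pics/c5.png

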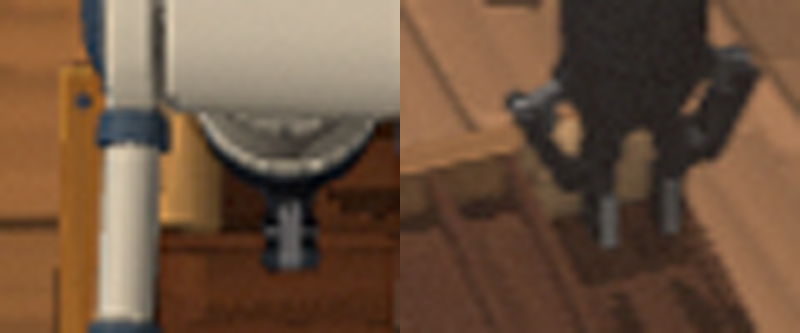

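The drum stayed put when the fingers backed off: its right edge is at crop x 220 (u≈248), with a clear gap to the fingertips at crop x≈265. So it is in the hollow. I lift away and clear the view.

>>> jog_arm --increments '[{"tx": 0,"ty": -2,"tz": -0.5,"roll": 0,"claw": 0.3},{"tx": 0,"ty": -5,"tz": -1,"roll": 0,"claw": 0.3},{"tx": 0,"ty": -9,"tz": -2,"roll": 0,"claw": 0.3},{"tx": 0,"ty": -13,"tz": -2,"roll": 0,"claw": 0.3},{"tx": 0,"ty": -15,"tz": -5,"roll": 0,"claw": 0.3},{"tx": -2,"ty": -15,"tz": -9,"roll": 0,"claw": 0.3},{"tx": -4,"ty": -15,"tz": -13,"roll": 0,"claw": 0.3},{"tx": -6,"ty": -15,"tz": -17,"roll": 0,"claw": 0.3},{"tx": -8,"ty": -15,"tz": -20,"roll": 0,"claw": 0.3},{"tx": -10,"ty": -15,"tz": -23,"roll": 0,"claw": 0.3},{"tx": -10,"ty": -15,"tz": -23,"roll": 0,"claw": 0.3},{"tx": -10,"ty": -15,"tz": -23,"roll": 0,"claw": 0.3}]' --force 20

```text
time_s: 10.4
eef_pos: [0.5337, -0.2323, 0.2455]
ee_rot: [[1.0, 0.001, 0.012], [-0.012, -0.0, 1.0], [0.001, -1.0, -0.0]]
contact_force: [0.2, -0.1, -0.1]
grip_width: 0.0257
```

```bash
python3 - <<'E'
from h import *
t=bot.snapshot("top");s=bot.snapshot("side")
cv2.imwrite("pics/c6.png",np.hstack([cv2.resize(t[140:260,100:440],(800,282),interpolation=2)]))
cv2.imwrite("pics/c6.png",np.vstack([cv2.resize(t[140:260,100:440],(800,282),interpolation=2),cv2.resize(s[140:260,180:520],(800,282),interpolation=2)] if 0 else [cv2.resize(t[140:250,100:440],(800,259),interpolation=2),cv2.resize(s[120:260,172:512],(800,329),interpolation=2)]))
p=t[174:188,228:255,2].mean(0).astype(int);print(p)
s=bot.read_state();print(s["eef_pos"],s["contact_force"])
E
```

```text
[139 147 143  41  58 160 181 174 171 195 188 178 173 167 155 140 121 109
  93  83  53  46  48  48  49  49  48]
[ 0.53498067 -0.23006439  0.24524468] [ 1.25853736  0.65375307 -0.28189416]
```

View pics/c6.png

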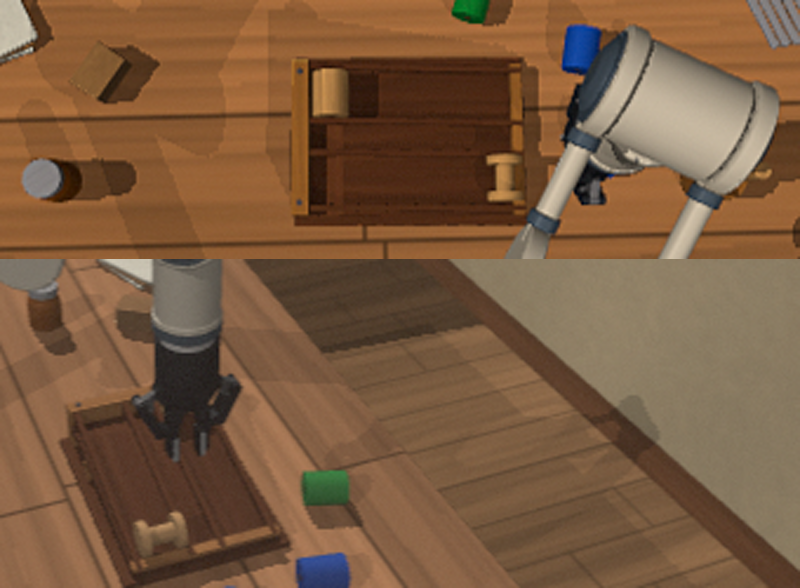

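The drum is in the hollow. The top profile shows its left edge at u≈232.5 against the board edge at ≈230.5, which may be a small gap. I clear the arm from the side view and measure gap and yaw.

>>> jog_arm --increments '[{"tx": -4,"ty": 0,"tz": 0,"roll": 0,"claw": 0.3},{"tx": -8,"ty": 0,"tz": 0,"roll": 0,"claw": 0.3},{"tx": -12,"ty": 0,"tz": 0,"roll": 0,"claw": 0.3},{"tx": -15,"ty": 0,"tz": 0,"roll": 0,"claw": 0.3},{"tx": -17,"ty": 0,"tz": 0,"roll": 0,"claw": 0.3},{"tx": -17,"ty": 0,"tz": 0,"roll": 0,"claw": 0.3},{"tx": -17,"ty": 0,"tz": 0,"roll": 0,"claw": 0.3}]' --force 20

```text
time_s: 11.08
eef_pos: [0.3652, -0.2284, 0.2458]
ee_rot: [[1.0, 0.002, 0.006], [-0.006, -0.001, 1.0], [0.002, -1.0, -0.001]]
contact_force: [0.4, -0.2, -0.1]
grip_width: 0.0253
```

```bash
python3 - <<'E'
from h import *
t=bot.snapshot("top");s=bot.snapshot("side")
cv2.imwrite("pics/t7.png",t);cv2.imwrite("pics/s7.png",s)
cv2.imwrite("pics/c7.png",np.hstack([cv2.resize(t[160:200,222:262],(400,400),interpolation=2),cv2.resize(s[155:205,220:280],(400,333),interpolation=2).repeat(1,0) if 0 else cv2.resize(s[160:200,228:268],(400,400),interpolation=2)]))
def edge(img,r,a,b,th=110):
    p=img[r,a:b,2].astype(float);k=np.where((p[:-1]<th)&(p[1:]>=th))[0][-1];return a+k+(th-p[k])/(p[k+1]-p[k])
t0=cv2.imread("pics/top0.png")
print("now L",[(r,round(edge(t,r,231,237),2)) for r in range(171,189,2)])
print("start L",[(r,round(edge(t0,r,301,310),2)) for r in range(172,190,2)])
print("board",[t[r,221:234,2].tolist() for r in(176,200,215)])
E
```

```text
now L [(171, np.float64(232.46)), (173, np.float64(232.46)), (175, np.float64(232.47)), (177, np.float64(232.48)), (179, np.float64(232.48)), (181, np.float64(232.48)), (183, np.float64(232.49)), (185, np.float64(232.47)), (187, np.float64(232.46))]
start L [(172, np.float64(305.38)), (174, np.float64(305.41)), (176, np.float64(305.43)), (178, np.float64(305.41)), (180, np.float64(305.59)), (182, np.float64(305.6)), (184, np.float64(305.63)), (186, np.float64(305.63)), (188, np.float64(305.75))]
board [[149, 148, 148, 139, 126, 127, 140, 144, 151, 149, 36, 59, 164], [147, 141, 106, 149, 154, 151, 140, 143, 154, 152, 56, 36, 39], [144, 138, 110, 148, 149, 150, 147, 142, 148, 153, 49, 45, 48]]
```

View pics/c7.png

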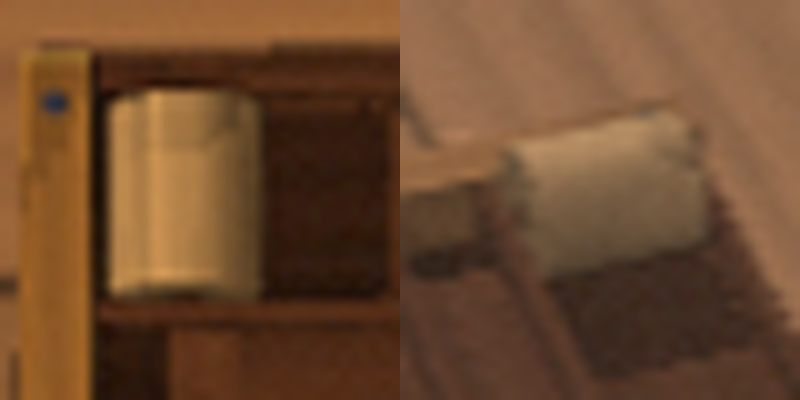

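```bash
python3 - <<'E'
from h import *
t=cv2.imread("pics/t7.png");t0=cv2.imread("pics/top0.png")
g=np.array([.01263,.99992,0]);a=np.linspace(0,2*np.pi,181)
def span(c): 
    p=proj("top",np.array(c)+.025*(np.cos(a)[:,None]*g+np.sin(a)[:,None]*np.array([0,0,1])));return p[:,0].min().round(2),p[:,0].max().round(2)
print("pred start",span([.6343,-.1841,.052]),"pred rest",span([.6374,.0599,.079]))
for nm,i,r,lo,hi in(("start",t0,178,300,325),("now",t,178,226,254)): print(nm,lo,i[r:r+8,lo:hi,2].mean(0).astype(int).tolist())
for dy in(0,-.003,-.006,-.009,-.012): print(dy,span([.6374,.0599+dy,.079]))
E
```

```text
pred start (np.float64(305.21), np.float64(320.55)) pred rest (np.float64(230.8), np.float64(246.3))
start 300 [79, 74, 71, 69, 65, 74, 136, 177, 192, 192, 197, 203, 197, 174, 167, 173, 171, 140, 122, 109, 96, 81, 91, 103, 102]
now 226 [140, 138, 143, 151, 146, 43, 60, 165, 185, 178, 174, 198, 193, 182, 176, 170, 158, 143, 124, 112, 96, 84, 56, 47, 50, 51, 51, 51]
0 (np.float64(230.8), np.float64(246.3))
-0.003 (np.float64(231.73), np.float64(247.23))
-0.006 (np.float64(232.66), np.float64(248.16))
-0.009 (np.float64(233.59), np.float64(249.08))
-0.012 (np.float64(234.52), np.float64(250.01))
```

The drum lies square, but it seems to have stopped about 5 mm short of the board: the top view gap is ≈1.9 px, and the finger contact geometry also gives 5 mm. That is too near the 6 mm limit, so I'll nudge it gently home.

>>> jog_arm --increments '[{"tx": 27,"ty": 0,"tz": 20.5,"roll": 0,"claw": 0.3},{"tx": 27,"ty": 0,"tz": 20.5,"roll": 0,"claw": 0.3},{"tx": 27,"ty": 0,"tz": 20.5,"roll": 0,"claw": 0.3},{"tx": 27,"ty": 0,"tz": 20.5,"roll": 0,"claw": 0.3},{"tx": 27,"ty": 0,"tz": 20.5,"roll": 0,"claw": 0.3},{"tx": 27,"ty": 0,"tz": 20.5,"roll": 0,"claw": 0.3},{"tx": 27,"ty": 0,"tz": 20.5,"roll": 0,"claw": 0.3},{"tx": 27,"ty": 0,"tz": 20.5,"roll": 0,"claw": 0.3},{"tx": 27,"ty": 0,"tz": 20.5,"roll": 0,"claw": 0.3},{"tx": 27,"ty": 0,"tz": 20.5,"roll": 0,"claw": 0.3},{"tx": 27,"ty": 0,"tz": 20.5,"roll": 0,"claw": 0.3},{"tx": 27,"ty": 0,"tz": 20.5,"roll": 0,"claw": 0.3}]' --force 20

```text
time_s: 12.18
eef_pos: [0.636, -0.0266, 0.2452]
ee_rot: [[1.0, -0.0, 0.008], [-0.008, -0.0, 1.0], [-0.0, -1.0, -0.0]]
contact_force: [-0.4, -0.7, -0.7]
grip_width: 0.0258
```

>>> jog_arm --increments '[{"tx": 0.05,"ty": 3,"tz": 0,"roll": 0,"claw": 0.3},{"tx": 0.05,"ty": 6,"tz": 0,"roll": 0,"claw": 0.3},{"tx": 0.05,"ty": 9,"tz": 0,"roll": 0,"claw": 0.3},{"tx": 0.05,"ty": 12,"tz": 0,"roll": 0,"claw": 0.3},{"tx": 0.05,"ty": 14,"tz": 0,"roll": 0,"claw": 0.3},{"tx": 0.05,"ty": 15,"tz": 0,"roll": 0,"claw": 0.3},{"tx": 0.05,"ty": 15,"tz": 0.5,"roll": 0,"claw": 0.3},{"tx": 0.05,"ty": 15,"tz": 1.5,"roll": 0,"claw": 0.3},{"tx": 0.05,"ty": 15,"tz": 2.5,"roll": 0,"claw": 0.3},{"tx": 0.05,"ty": 15,"tz": 3.5,"roll": 0,"claw": 0.3},{"tx": 0.05,"ty": 15,"tz": 4.2,"roll": 0,"claw": 0.3},{"tx": 0.05,"ty": 15,"tz": 4.2,"roll": 0,"claw": 0.3}]' --force 20

```text
time_s: 13.18
eef_pos: [0.6376, 0.0179, 0.0966]
ee_rot: [[1.0, 0.002, 0.005], [-0.005, 0.001, 1.0], [0.002, -1.0, 0.001]]
contact_force: [0.2, 0.3, -0.6]
grip_width: 0.0256
```

>>> jog_arm --increments '[{"tx": 0,"ty": 0,"tz": 0.1,"roll": 0,"claw": 0.3},{"tx": 0,"ty": 0,"tz": 0.2,"roll": 0,"claw": 0.3},{"tx": 0,"ty": 0,"tz": 0.3,"roll": 0,"claw": 0.3},{"tx": 0,"ty": 0,"tz": 0.4,"roll": 0,"claw": 0.3},{"tx": 0,"ty": 0,"tz": 0.45,"roll": 0,"claw": 0.3},{"tx": 0,"ty": 0,"tz": 0.45,"roll": 0,"claw": 0.3}]' --force 20

```text
time_s: 13.68
eef_pos: [0.6371, 0.0199, 0.095]
ee_rot: [[1.0, -0.0, 0.008], [-0.008, -0.0, 1.0], [-0.0, -1.0, -0.0]]
contact_force: [0.8, -0.5, 1.2]
grip_width: 0.0255
```

```bash
cat >> h.py <<'E'
def edge():
    t=bot.snapshot("top").astype(float); p=t[178:188,224:240,2].mean(0); s=bot.read_state()
    print(p.round().astype(int).tolist(),np.round(s["contact_force"],1),np.round(s["eef_pos"],4))
E
python3 -c "
from h import *
edge()"
```

```text
[214, 194, 178, 152, 122, 104, 111, 49, 81, 177, 182, 176, 191, 200, 192, 180] [-0.  -0.1 -0.1] [0.6371 0.0199 0.0951]
```

>>> jog_arm --increments '[{"tx": 0,"ty": 0,"tz": 0.1,"roll": 0,"claw": 0.3},{"tx": 0,"ty": 0,"tz": 0.15,"roll": 0,"claw": 0.3},{"tx": 0,"ty": 0,"tz": 0.2,"roll": 0,"claw": 0.3},{"tx": 0,"ty": 0,"tz": 0.2,"roll": 0,"claw": 0.3}]' --force 20

```text
time_s: 14.07
eef_pos: [0.6371, 0.0222, 0.0952]
ee_rot: [[1.0, 0.0, 0.008], [-0.008, 0.0, 1.0], [0.0, -1.0, 0.0]]
contact_force: [0.2, 0.4, 0.7]
grip_width: 0.0256
```

```bash
python3 -c "
from h import *
edge()"
```

```text
[195, 180, 156, 126, 100, 107, 134, 68, 168, 176, 174, 198, 199, 191, 185, 167] [-0.2  0.2 -0. ] [0.6371 0.0222 0.0951]
```

>>> jog_arm --increments '[{"tx": 0,"ty": 0,"tz": 0.05,"roll": 0,"claw": 0.3},{"tx": 0,"ty": 0,"tz": 0.1,"roll": 0,"claw": 0.3},{"tx": 0,"ty": 0,"tz": 0.1,"roll": 0,"claw": 0.3},{"tx": 0,"ty": 0,"tz": 0.1,"roll": 0,"claw": 0.3}]' --force 20

```text
time_s: 14.45
eef_pos: [0.6371, 0.0232, 0.0951]
ee_rot: [[1.0, -0.0, 0.008], [-0.008, 0.0, 1.0], [-0.0, -1.0, 0.0]]
contact_force: [-1.2, -0.3, -0.3]
grip_width: 0.0254
```

```bash
python3 -c "
from h import *
edge()"
```

```text
[190, 171, 146, 110, 99, 130, 127, 69, 175, 175, 184, 201, 196, 191, 184, 153] [-0.   0.  -0.4] [0.6371 0.0232 0.0951]
```

>>> jog_arm --increments '[{"tx": 0,"ty": 0,"tz": 0.05,"roll": 0,"claw": 0.3},{"tx": 0,"ty": 0,"tz": 0.05,"roll": 0,"claw": 0.3},{"tx": 0,"ty": 0,"tz": 0.1,"roll": 0,"claw": 0.3},{"tx": 0,"ty": 0,"tz": 0.1,"roll": 0,"claw": 0.3}]' --force 20

```text
time_s: 14.83
eef_pos: [0.6371, 0.0241, 0.0952]
ee_rot: [[1.0, 0.0, 0.008], [-0.008, -0.0, 1.0], [0.0, -1.0, -0.0]]
contact_force: [-0.6, -0.4, 0.5]
grip_width: 0.0257
```

```bash
python3 -c "
from h import *
edge()"
```

```text
[184, 162, 134, 100, 100, 146, 126, 101, 174, 172, 197, 198, 193, 192, 171, 149] [-0.9 -0.6 -0.2] [0.6371 0.0241 0.0952]
```

The gap is nearly closed and there is still no force build-up. I back off and clear.

>>> jog_arm --increments '[{"tx": 0,"ty": 0,"tz": -0.2,"roll": 0,"claw": 0.3},{"tx": 0,"ty": 0,"tz": -0.6,"roll": 0,"claw": 0.3},{"tx": 0,"ty": 0,"tz": -1.2,"roll": 0,"claw": 0.3},{"tx": 0,"ty": 0,"tz": -2.0,"roll": 0,"claw": 0.3},{"tx": 0,"ty": -2,"tz": -3,"roll": 0,"claw": 0.3},{"tx": 0,"ty": -5,"tz": -4,"roll": 0,"claw": 0.3},{"tx": 0,"ty": -9,"tz": -4,"roll": 0,"claw": 0.3},{"tx": 0,"ty": -13,"tz": -4,"roll": 0,"claw": 0.3},{"tx": -1,"ty": -15,"tz": -7,"roll": 0,"claw": 0.3},{"tx": -4,"ty": -15,"tz": -10,"roll": 0,"claw": 0.3},{"tx": -7,"ty": -15,"tz": -13,"roll": 0,"claw": 0.3},{"tx": -10,"ty": -15,"tz": -16,"roll": 0,"claw": 0.3}]' --force 20

```text
time_s: 15.88
eef_pos: [0.5363, -0.1352, 0.2457]
ee_rot: [[1.0, 0.001, 0.008], [-0.008, -0.001, 1.0], [0.001, -1.0, -0.001]]
contact_force: [0.3, -1.1, -0.3]
grip_width: 0.0257
```

>>> jog_arm --increments '[{"tx": -4,"ty": 0,"tz": -2,"roll": 0,"claw": 0.3},{"tx": -8,"ty": 0,"tz": -4,"roll": 0,"claw": 0.3},{"tx": -12,"ty": 0,"tz": -6,"roll": 0,"claw": 0.3},{"tx": -15,"ty": 0,"tz": -8,"roll": 0,"claw": 0.3},{"tx": -16,"ty": 0,"tz": -9,"roll": 0,"claw": 0.3},{"tx": -16,"ty": 0,"tz": -9,"roll": 0,"claw": 0.3},{"tx": -16,"ty": 0,"tz": -9,"roll": 0,"claw": 0.3},{"tx": -16,"ty": 0,"tz": -9,"roll": 0,"claw": 0.3}]' --force 20

```text
time_s: 16.55
eef_pos: [0.3771, -0.2223, 0.2452]
ee_rot: [[1.0, 0.001, 0.008], [-0.008, 0.0, 1.0], [0.001, -1.0, 0.0]]
contact_force: [0.8, -0.2, -0.1]
grip_width: 0.0254
```

```bash
python3 - <<'E'
from h import *
for i in range(3): edge()
t=bot.snapshot("top");s=bot.snapshot("side")
print(t[178:186,226:254,2].mean(0).astype(int).tolist())
cv2.imwrite("pics/c8.png",np.vstack([cv2.resize(t[140:250,100:440],(800,259),interpolation=2),cv2.resize(s[120:260,172:512],(800,329),interpolation=2)]))
a=cv2.absdiff(t,cv2.imread("pics/top0.png")).max(2)
for n,(u,v) in dict(spool=(314,215),jar=(121,215),box=(145,171),mallet=(410,213)).items(): print(n,a[v-10:v+10,u-10:u+10].mean().round(1))
E
```

```text
[148, 147, 141, 138, 144, 148, 123, 100, 173, 172, 196, 198, 192, 189, 184, 174] [ 0.3 -0.1 -0.4] [ 0.3774 -0.222   0.245 ]
[148, 147, 141, 139, 144, 148, 124, 100, 173, 172, 196, 198, 191, 189, 184, 174] [-0.7  0.2  0.1] [ 0.3775 -0.2218  0.2449]
[148, 147, 140, 138, 144, 147, 123, 100, 173, 171, 196, 198, 192, 190, 184, 174] [0.5 0.8 0.3] [ 0.3776 -0.2217  0.2449]
[140, 137, 144, 147, 121, 100, 173, 170, 195, 196, 190, 188, 184, 173, 161, 145, 137, 113, 96, 87, 76, 46, 49, 51, 50, 50, 50, 50]
spool 3.6
jar 6.8
box 8.8
mallet 3.5
```

View pics/c8.png

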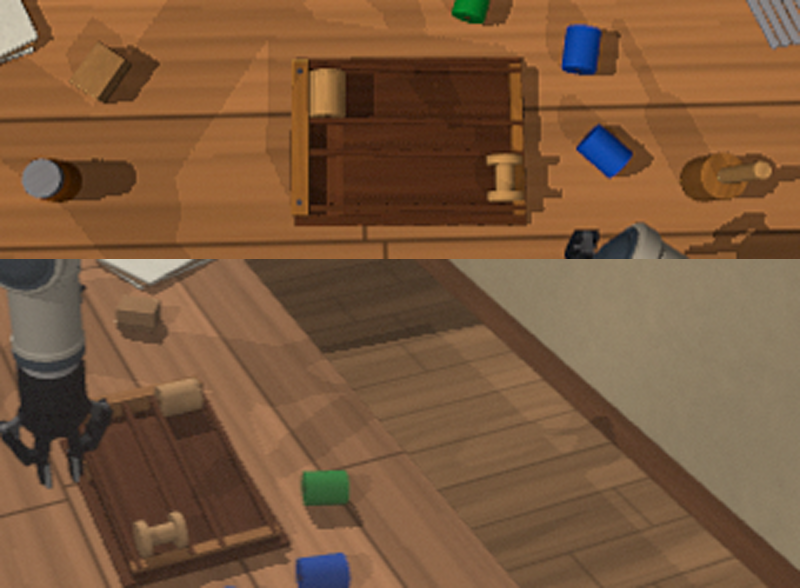

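The drum now lies against the stop board: its left edge, at crop (310,92), meets the board with no dark gap. It held still over repeated readings, the other things have not moved and the hand is clear.

```bash
python3 -c "
from workcell import bot
print(bot.hand_in())"
```

```text
the job is handed in; nothing more can be done
None
```

The drum is in the hollow against the stop board, and the job is handed in. I pushed it up the far lane with the two fingertips, a little apart, from behind. The wrist force readings stayed under about 4 N, and I never gripped or lifted the drum.

- **Disagreement on the way:** after the first push it stopped about 5 mm short of the board instead of rolling on. The top-view gap was about 1.9 px and the finger geometry also gave 5 mm. I went back and nudged it forward in small steps until the gap closed, with no force build-up.
- **Last checks:** the drum's edge touches the board in the top view (about 1 mm uncertain), and its position held over repeated readings. It lay square across the lane when I measured it just before the nudge, and it looked square in the last picture. I did not measure its height separately.
- **Surroundings:** the spool, jar, box and mallet look unmoved from the first picture, and the hand is clear. About 17 s of robot time was used.

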